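Reset the tripped hotplate breaker on the lab bench

TASK

The breaker with the orange lever on the bench power box has tripped and its lever hangs in the middle: reset it. With the fingertips push the lever (do not grip it) fully to its off end, away from the way its two blue neighbours lean, and press it firmly but not violently against the stop for a second; then throw it fully over to on, press it home against that stop in the same way, and let go. Leave the blue levers on and do not disturb the glassware.

Things in the scene. Friction and masses are not known exactly. Their poses are not given: they have to be found in the camera images.
- breaker: The tripped breaker, grey, 110 x 56 x 30 mm, in any of three places (66 mm pitch along y) on the power box. Origin: centre of its underside, 45 mm above the bench. +x points to its ON end (green pad), -x to its OFF end (white pad), z up. The lever pivots about the line through (0, 0, 25 mm) along y. To reset, 12 N or more must act on the lever at the OFF stop for 0.4 s unbroken; the same again at the ON stop to lock it.
- lever: Orange lever. Origin on its pivot; +z runs up the stem; it leans about the breaker's y. Tripped: within 0.3 rad of upright. Its stops are rigid but differ from breaker to breaker: OFF 0.4 to 0.8 rad from upright to -x, ON 0.4 to 0.8 rad to +x. Find them by feel: moving the lever takes 2 to 6 N at the handle, it stays where left, and only at a stop does the force rise on; press there with 15 to 20 N. Over 25 N, or gripping it, breaks it.
- lever_tip (a point): Centre of the orange round cross-bar handle (28 mm diameter, 32 mm long along the breaker's y) on an 8 mm steel stem; 75 mm from the pivot, 145 mm above the bench when upright. The breaker's top is 75 mm above the bench. Push on the bar's side with vertical fingers, their tips 4 to 12 mm below its centre.
- lever_b (a joint): Blue lever of a neighbouring breaker, of the same shape; rad from upright, + to its ON end. It is ON (0.6) and must stay on.
- lever_c (a joint): Blue lever of the other neighbouring breaker; rad from upright. It is ON (0.6) and must stay on.
- lever_b_tip (a point): Centre of the handle of blue lever_b.
- lever_c_tip (a point): Centre of the handle of blue lever_c.
- power_box: White fixed bench power box, 170 x 250 x 45 mm, carrying the three breaker modules in a row along its y; sockets in its -x face. Origin: centre of its underside, on the bench; its axes are parallel to the breakers' axes.
- beaker_mid (a point): Glass beaker, 70 mm across, 90 mm tall, standing beside the box; point at its centre, half-way up. Leave it alone.
- reagent_mid (a point): Amber glass jar, 60 mm across, 120 mm tall, standing beside the box; point at its centre, half-way up. Leave it alone.
- dish_mid (a point): Flat clear dish, 90 mm across, 15 mm tall, lying beyond the box; point at its centre. Leave it alone.

How it is judged:
On the way, in this order (a step that is already met when the one before it is completed fails the run):
1. the orange lever is pressed against its OFF stop with 12 N or more for 0.4 s (x of lever_tip in the frame of breaker below -0.024 m and contact force between anything else and lever above 12 N), for 0.4 s.
2. the orange lever is thrown over and pressed against its ON stop with 12 N or more for 0.4 s (x of lever_tip in the frame of breaker above 0.024 m and contact force between anything else and lever above 12 N), for 0.4 s.
At the end, for the whole second after the job is handed in: The orange lever rests, released, over on its ON side (handle at least 24 mm past upright); both blue levers are still on (above 0.5 rad); beaker, jar and dish are within 20 mm of where they stood (x of lever_tip in the frame of breaker above 0.024 m and not (value of joint any of lever_b, lever_c below 0.5 rad) and not (distance of any of beaker_mid, reagent_mid, dish_mid from where it was at the start of the episode above 0.02 m)); the robot touches nothing.
It fails at once if more than 25 N on the orange lever (contact force between anything else and lever above 25 N).
It fails at once if a neighbouring breaker moved off (below 0.5 rad) (value of joint any of lever_b, lever_c below 0.5 rad).
It fails at once if the glassware moved by more than 20 mm (distance of any of beaker_mid, reagent_mid, dish_mid from where it was at the start of the episode above 0.02 m).
It also fails if it takes over 64 s, if anything falls off the work surface, if the arm or the gripper's body presses on something with over 40 N, if the wrist force passes 120 N, or if a joint passes its speed limit or range.

ROBOT

A 6-joint arm with a two-finger parallel gripper is mounted at the origin on the work surface. World frame = base frame: x ahead of the robot, y to its left, z up, the work surface at z = 0. Lengths are in m, angles in rad, forces in N, time in s.
With the tool pointing down it reaches from about 0.2 to 0.875 m from the base axis. Payload 3.4 kg.
Tool frame: the origin (TCP) lies between the finger pads; the fingertips stand 25 mm ahead of it and the grasp point (between the pads) lies 6 mm ahead of it (r.nose_length is the z of the fingertips in the tool frame, in m); z points along the fingers, x is the direction in which the jaws open and shut, and the axes are right-handed (so a half turn about z gives the same grasp; the last joint's range is limited). The gripper opens to 94 mm and grips with 3 to 60 N. Pads are 16 mm wide; open, the fingers measure 119 mm over their backs; the gripper's body (75 mm by 177 mm) begins 78 mm behind the grasp point.
Start: joints at [1.067, 0.276, 1.505, -0, 1.361, -0.121], TCP at [0.215, 0.533, 0.23] pointing down, gripper open.
Joint ranges: [-2.89, 2.89], [-0.75, 2.08], [0.22, 2.7], [-1.18, 4.32], [0.11, 2.71], [-2.7, 2.7]. Speed limits (rad/s): [2.57, 2.57, 3.14, 3.14, 3.14, 3.14].

INTERFACE

Orientations are given as a unit quaternion [w, x, y, z].
In Python, from plant import r, gripper_to, inverse_kinematics, vision, models, telemetry gives the robot as it stands. Calls block until the motion is done:
- r.move_to(position, orientation): joint-space move of the TCP to a pose.
- r.move_l(position, rot=None, vel=0.15, guard=None): straight line of the TCP; rot=None keeps the orientation; vel is the mean speed in m/s. With guard (N) it stops when the force on the tool has changed by that much, and returns True; else False.
- r.movej(angles): joint-space move.
- gripper_to(opening, f_grip=None): finger opening in m; f_grip is the grip in N (None keeps the last); returns when the fingers have stopped.
- r.hold(seconds).
- inverse_kinematics(position, orientation): joint angles nearest the present ones, or None.
- vision.snapshot(name): name is "scene" or "side" or "wrist"; returns the picture (384x512x3 uint8, red, green, blue); there is no depth.
- vision.get_calibration(name): a dict with "fx", "fy", "cx", "cy" (pixels), "position" and "orientation" of the camera in the world. Camera axes: x right, y down, z forward; pixel columns grow to the right and rows downward; lengths in m; the calibration is good to about 2 mm. A picture is of the moment at which its call begins: read the wrist's pose just before it. get_calibration takes no time and is no camera call; for the wrist camera it gives the pose at the moment of the call.
A pose or a line that the arm cannot do raises r.PlanningError and nothing moves.
- r.sign_off(): hands the job in, once; it reports no verdict.
Trained networks look in the newest picture that a camera, given by its name, has taken for a name from the list of things; names that differ only in an ending like _2 or _b are one class to them, and where a whole thing is asked for, a point or a joint stands for the part that bears it (a point fixed in the world has none). Each returns a list of dicts, best first, with "score" (0 to 1); they miss things now and then, are a little off and sometimes report something else, mostly with a low value. They report only what shows in the picture. A call takes as long as a camera call.
- models.boxes_of(thing, camera): "at" ([x, y, z] in m, in world coordinates, good to about 4 mm: the middle of the surface that is visible of it).
- models.regions_of(thing, camera): "pixels" (384x512 bool, what is visible of it).
- models.mark_of(thing, camera): "at" ([x, y, z] in m, in world coordinates, good to about 4 mm: a listed point, or the origin of a listed thing).
Readings, each from a call of its own:
- telemetry.current_t(): time.
- telemetry.current_joints(): joint angles.
- telemetry.current_dq(): joint speeds.
- telemetry.current_joint_efforts(): joint torques, N m.
- telemetry.current_ee_pos(): TCP position.
- telemetry.current_tool_rot(): TCP orientation.
- telemetry.current_wrist_force(): force on the tool from outside, world axes, zero at the start.
- telemetry.current_torque(): the same for the moment, N m.
- telemetry.current_opening(): finger opening in m.
Only numpy, scipy, OpenCV 4.12 (cv2) and the standard library are available. Lean on these libraries where they do the work, as an engineer would, in place of code of your own. Each camera call takes 0.05 s, during which the arm holds its last target.

## Working session

There is one attempt and no reset: what is moved stays moved. The work goes in short steps, each a Python script; the robot and the scene stay as the last script left them, time stands still between calls to the robot, and variables do not carry over. Pictures are saved under pics/ and viewed, and the job is handed in when it is done.

```bash
ls; mkdir -p pics
cat > h.py <<'E'
import numpy as np, cv2
from plant import r, gripper_to, inverse_kinematics, vision, models, telemetry as T
def save(name,fn):
    im=vision.snapshot(name); cv2.imwrite('pics/'+fn,im[:,:,::-1]); return im
def proj(c,p):
    from scipy.spatial.transform import Rotation as R
    q=c['orientation']; M=R.from_quat([q[1],q[2],q[3],q[0]]).as_matrix()
    v=M.T@(np.array(p)-c['position']); return c['fx']*v[0]/v[2]+c['cx'],c['fy']*v[1]/v[2]+c['cy']
E
python3 - <<'E'
from h import *
np.set_printoptions(precision=4,suppress=True)
print(T.current_t(),T.current_tool_rot(),T.current_opening(),r.nose_length)
for c in ['scene','side','wrist']:
    save(c,c+'0.png')
    cal=vision.get_calibration(c); print(c,cal['position'],cal['orientation'],cal['fx'])
    for n in ['breaker','lever','lever_tip','lever_b_tip','power_box','beaker_mid','reagent_mid','dish_mid']:
        print(n,[(round(d['score'],2),np.array(d['at'])) for d in models.mark_of(n,c)])
print(T.current_t())
E
```

```text
pics
0.0 [ 0.0004  0.8287  0.5597 -0.0008] 0.09387619840975815 0.025
scene [ 1.3681 -0.071   0.7844] [-0.308   0.6889  0.5977 -0.2706] 367.31213330147443
breaker [(0.88, array([ 0.5326, -0.088 ,  0.0472])), (0.32, array([0.6061, 0.0282, 0.1306]))]
lever [(0.43, array([ 0.5326, -0.0839,  0.0701]))]
lever_tip [(0.6, array([ 0.524, -0.084,  0.142]))]
lever_b_tip [(0.6, array([ 0.5906, -0.0345,  0.1308]))]
power_box [(0.93, array([ 0.5534, -0.0253,  0.0022]))]
beaker_mid [(0.56, array([0.6169, 0.1865, 0.041 ]))]
reagent_mid [(0.51, array([ 0.5485, -0.0229,  0.0031]))]
dish_mid [(0.92, array([ 0.7003, -0.0492,  0.0075]))]
side [ 0.3864 -0.6785  0.7768] [-0.4054  0.8961 -0.1674  0.0676] 382.69883576293375
breaker [(0.77, array([ 0.5359, -0.0879,  0.0482]))]
lever [(0.67, array([ 0.5269, -0.0891,  0.0656])), (0.22, array([ 0.4797, -0.2392,  0.062 ]))]
lever_tip [(0.76, array([ 0.5211, -0.0842,  0.1464]))]
lever_b_tip [(0.64, array([ 0.5884, -0.0327,  0.1318])), (0.57, array([ 0.5294, -0.0884,  0.0641]))]
power_box []
beaker_mid [(0.62, array([0.6176, 0.1893, 0.0466]))]
reagent_mid [(0.81, array([ 0.478 , -0.2404,  0.0647]))]
dish_mid [(0.57, array([ 0.7017, -0.0439,  0.0094])), (0.25, array([0.6149, 0.1899, 0.0444]))]
wrist [0.1492 0.5604 0.3841] [0.1023 0.8224 0.5552 0.0701] 265.7579552935931
breaker []
lever []
lever_tip []
lever_b_tip []
power_box []
beaker_mid []
reagent_mid []
dish_mid []
1.35
```

View pics/scene0.png

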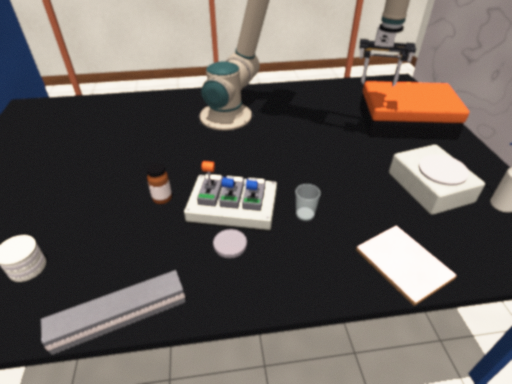

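View pics/side0.png

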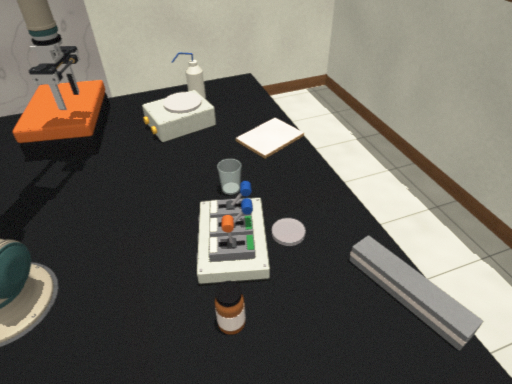

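The orange lever is the leftmost one in scene (207,166), with the blue handles at (229,183) and (252,185). In side the orange lever is at (228,224). So it sits in the −y place, and the blue levers lean towards +x. The box is turned about −17°. I'll close the gripper, move above it and look again to refine the pose.

```bash
cat >> h.py <<'E'
from scipy.spatial.transform import Rotation as Rn
def quat(yaw,s=1):
    bx=np.array([np.cos(yaw),np.sin(yaw),0]);by=np.array([-np.sin(yaw),np.cos(yaw),0])
    M=np.column_stack([s*by,s*bx,[0,0,-1]]); q=Rn.from_matrix(M).as_quat(); return [q[3],q[0],q[1],q[2]]
np.set_printoptions(precision=4,suppress=True)
E
python3 - <<'E'
from h import *
yaw=-0.29
gripper_to(0.0)
print(T.current_t(),T.current_opening())
p=[0.535,-0.08,0.30]
for s in (1,-1): print(s,inverse_kinematics(p,quat(yaw,s)))
s=1 if inverse_kinematics(p,quat(yaw,1)) is not None and abs(inverse_kinematics(p,quat(yaw,1))[5])<abs(inverse_kinematics(p,quat(yaw,-1))[5]) else -1
r.move_to(p,quat(yaw,s)); print(s,T.current_t(),T.current_ee_pos())
for c in ['wrist','scene','side']:
    save(c,c+'1.png')
    for n in ['breaker','lever','lever_tip','lever_b_tip','power_box']:
        print(c,n,[(round(d['score'],2),np.array(d['at'])) for d in models.mark_of(n,c)])
print(vision.get_calibration('wrist'),T.current_t(),T.current_wrist_force())
E
```

```text
2.7667 0.00020194983680627563
1 [-0.2771  0.1927  1.4476 -0.      1.5013 -1.5579]
-1 [-0.2771  0.1927  1.4476 -0.      1.5013  1.5837]
1 5.2333 [ 0.5351 -0.0792  0.2999]
wrist breaker [(0.94, array([ 0.5333, -0.0893,  0.0466]))]
wrist lever [(0.84, array([ 0.5316, -0.0849,  0.0712]))]
wrist lever_tip [(0.56, array([ 0.5263, -0.0836,  0.1445]))]
wrist lever_b_tip [(0.86, array([ 0.5948, -0.0351,  0.132 ]))]
wrist power_box [(0.59, array([ 0.531 , -0.0888,  0.0415])), (0.34, array([ 0.5292, -0.0866,  0.0714]))]
scene breaker [(0.64, array([ 0.5339, -0.0882,  0.0456]))]
scene lever [(0.56, array([ 0.5331, -0.084 ,  0.0746]))]
scene lever_tip [(0.7, array([ 0.5243, -0.0841,  0.1407])), (0.7, array([ 0.701 , -0.0468,  0.0072])), (0.58, array([ 0.4793, -0.2393,  0.063 ]))]
scene lever_b_tip [(0.65, array([ 0.5908, -0.0286,  0.1268])), (0.45, array([ 0.5264, -0.0856,  0.1433]))]
scene power_box [(0.74, array([ 0.5504, -0.0232,  0.0039]))]
side breaker [(0.65, array([ 0.53  , -0.086 ,  0.0461]))]
side lever [(0.8, array([ 0.5287, -0.0864,  0.0654]))]
side lever_tip [(0.48, array([ 0.5232, -0.0807,  0.1471]))]
side lever_b_tip [(0.45, array([ 0.5888, -0.0345,  0.1328]))]
side power_box []
{'fx': 265.7579552935931, 'fy': 265.7579552935931, 'cx': 256.85255147859215, 'cy': 192.8511554846425, 'position': array([ 0.4672, -0.0592,  0.4536]), 'orientation': array([0.099 , 0.7958, 0.5927, 0.0748])} 6.1333 [0.3282 0.4778 0.0686]
```

View pics/wrist1.png

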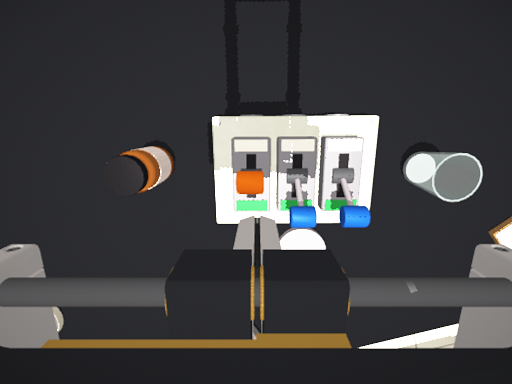

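The wrist view shows the orange bar at (250,181), the blue bars at (303,217) and (354,217), and the box corners near (213,117), (378,117), (373,220) and (217,223). I'll back-project the corners for the yaw.

Run:
```python
from h import *
c=vision.get_calibration('wrist');q=c['orientation'];M=Rn.from_quat([q[1],q[2],q[3],q[0]]).as_matrix()
def bp(u,v,z):
    d=M@np.array([(u-c['cx'])/c['fx'],(v-c['cy'])/c['fy'],1]); return c['position']+d*(z-c['position'][2])/d[2]
P=[bp(*x,0.045) for x in [(213,117),(378,117),(373,220),(217,223)]]
for p in P: print(p)
print('ctr',sum(P)/4)
e=P[0]-P[1]; print('yaw from OFF edge', np.arctan2(e[0],-e[1]), np.linalg.norm(e))  # -y dir = (sin,-cos)
e=P[3]-P[0]; print('yaw -y edge',np.arctan2(e[1],e[0]),np.linalg.norm(e))
e=P[3]-P[2]; print('ON edge', np.arctan2(e[0],-e[1]),np.linalg.norm(e))
b=bp(303,217,.132);b2=bp(354,217,.132);e=b-b2; print('bars',b,b2,np.arctan2(e[0],-e[1]),np.linalg.norm(e)); print(bp(250,181,.145))
# rotating via network
bk=np.array([.5335,-.088]); 
for y in (-.32,-.29,-.26,-.23,-.2):
    print(y,'box ctr pred',bk+66e-3*np.array([-np.sin(y),np.cos(y)]))
```

```text
[ 0.4374 -0.1173  0.045 ]
[0.5073 0.1167 0.045 ]
[0.6649 0.08   0.045 ]
[ 0.5969 -0.1652  0.045 ]
ctr [ 0.5516 -0.0214  0.045 ]
yaw from OFF edge -0.2902505126566019 0.24418170873756123
yaw -y edge -0.2917050277977616 0.16653280914486887
ON edge -0.2705142137056887 0.2544526525504975
bars [ 0.5931 -0.0347  0.132 ] [0.6118 0.0278 0.132 ] -0.2908898526352457 0.06525034040586353
[ 0.5263 -0.0848  0.145 ]
-0.32 box ctr pred [ 0.5543 -0.0254]
-0.29 box ctr pred [ 0.5524 -0.0248]
-0.26 box ctr pred [ 0.5505 -0.0242]
-0.23 box ctr pred [ 0.5485 -0.0237]
-0.2 box ctr pred [ 0.5466 -0.0233]
```

```bash
cat >> h.py <<'E'
yaw=-0.288; B=np.array([.5333,-.0878]); bx=np.array([np.cos(yaw),np.sin(yaw)]);by=np.array([-np.sin(yaw),np.cos(yaw)]); Q=quat(yaw)
def W(x,y,z): return list(B+x*bx+y*by)+[z]
def arcz(tx): return 0.070+np.sqrt(.075**2-min(abs(tx),.06)**2)-0.008+0.025
def F():
    f=T.current_wrist_force(); return np.array([f[:2]@bx,f[:2]@by,f[2]])
def bp_ee():
    p=T.current_ee_pos(); d=np.array(p[:2])-B; return np.array([d@bx,d@by,p[2]])
E
python3 - <<'E'
from h import *
r.move_l(W(.032,0,.30),rot=Q,vel=.15)
print(T.current_t(),F(),bp_ee())
g=r.move_l(W(.032,0,arcz(0)),vel=.12,guard=4)
print(g,T.current_t(),F(),bp_ee())
save('side','side2.png');save('scene','scene2.png')
E
python3 -c "
import cv2
a=cv2.imread('pics/side2.png')[150:300,150:340];b=cv2.imread('pics/scene2.png')[110:240,150:320]
cv2.imwrite('pics/z2.png',cv2.hconcat([cv2.resize(a,(400,320)),cv2.resize(b,(400,320))]))"
```

```text
6.5083 [ 0.5705 -0.1719  0.7473] [ 0.0318 -0.0001  0.2995]
False 7.8083 [ 0.674  -0.4115 -0.4046] [ 0.0326 -0.      0.1628]
```

View pics/z2.png

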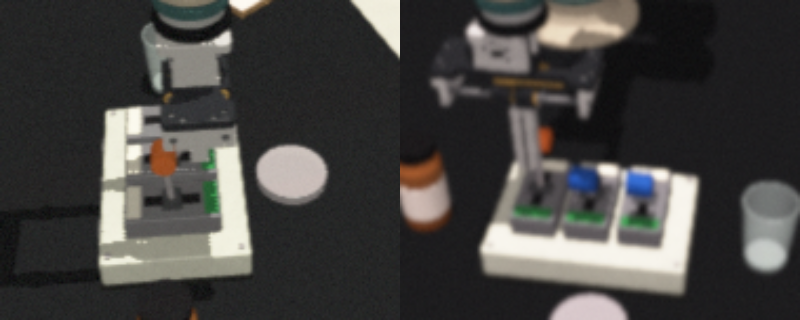

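The fingers are down on the ON side of the orange bar, in front of it in the scene view and clear of the blue levers. I'll push in small steps towards OFF.

Run:
```python
from h import *
x=bp_ee()[0]; t0=T.current_t()
xc=.032
while T.current_t()-t0<8 and xc>-.045:
    xc-=.003
    g=r.move_l(W(xc,0,arcz(xc-.022)),vel=.03,guard=9)
    f=F(); print(g,round(xc,4),round(T.current_t(),2),f,bp_ee())
    if g or f[0]>8: break
```

```text
False 0.029 8.16 [ 0.0488 -0.1319  0.3907] [0.0288 0.     0.1619]
False 0.026 8.41 [-0.0599  0.4524  0.5857] [ 0.0258 -0.      0.1619]
False 0.023 8.66 [ 0.857   0.0389 -0.8135] [ 0.0228 -0.      0.162 ]
False 0.02 8.91 [-0.2089 -0.3124 -0.4735] [ 0.0198 -0.      0.162 ]
False 0.017 9.16 [ 0.5515 -0.5661  0.4771] [ 0.0169 -0.      0.1619]
False 0.014 9.41 [1.5361 0.2053 1.5178] [ 0.0146 -0.      0.1619]
False 0.011 9.66 [1.9181 0.5604 1.1528] [ 0.0111 -0.      0.1614]
False 0.008 9.91 [1.404  0.6889 0.2935] [0.0076 0.     0.1606]
False 0.005 10.16 [1.4893 0.8111 0.5258] [0.0044 0.     0.1599]
False 0.002 10.41 [ 1.0085 -0.3976  1.0794] [0.0015 0.     0.1591]
False -0.001 10.67 [0.8467 0.4319 0.9407] [-0.0015 -0.      0.1582]
False -0.004 10.93 [ 1.5407 -1.051   1.1558] [-0.0044  0.      0.1572]
False -0.007 11.18 [ 1.0931 -0.6433  0.5465] [-0.0074  0.      0.156 ]
False -0.01 11.44 [ 1.0295 -0.475  -0.1623] [-0.0105 -0.      0.1547]
False -0.013 11.7 [ 0.8297  0.3753 -0.4979] [-0.0135  0.      0.1531]
False -0.016 11.97 [ 1.9798 -0.4265  0.0765] [-0.0164  0.      0.1514]
False -0.019 12.23 [ 1.4331 -0.5293 -0.3453] [-0.0194  0.      0.1496]
False -0.022 12.51 [ 2.0273 -0.0261 -1.0968] [-0.0223  0.      0.1475]
False -0.025 12.78 [3.8973 0.1906 0.6776] [-0.0243 -0.      0.1456]
False -0.028 13.07 [7.749  0.3733 2.3098] [-0.0245 -0.      0.1442]
False -0.031 13.36 [11.0619  0.5947  3.0104] [-0.0247 -0.0001  0.1426]
```

Stop found: the finger stalls at −0.0245 and the force rises about 1.2 N per mm commanded. Next I'll ease it to about 17 N and hold.

Run:
```python
from h import *
xc=-.031; z=arcz(-.053)
def avg(n=5):
    a=[]
    for i in range(n): r.hold(.03); a.append(F())
    return np.mean(a,0)
for i in range(10):
    f=avg(); print(round(xc,4),round(T.current_t(),2),f,np.linalg.norm(f))
    if np.linalg.norm(f)>16.3: break
    xc-=min(.002,max(.0007,(17-np.linalg.norm(f))/1300*0.8))
    r.move_l(W(xc,0,z),vel=.02)
t0=T.current_t()
while T.current_t()-t0<1.2:
    r.hold(.1); f=F(); print(round(T.current_t(),2),f,np.linalg.norm(f))
print(bp_ee())
```

```text
-0.031 13.53 [10.122  -0.3791  3.976 ] 10.88148988716342
-0.033 13.94 [13.9443  0.5309  1.2433] 14.009683090765492
-0.0348 14.36 [16.8469  0.6697 -1.2489] 16.906361663057343
14.46 [16.6214  0.5627 -1.4263] 16.692014574218334
14.56 [16.6821  0.0472 -1.3138] 16.733785170951375
14.66 [16.6026  0.4974 -1.5082] 16.678422546359126
14.76 [16.6369  0.1594 -1.0602] 16.67139079740698
14.86 [16.4694 -0.5747 -1.6872] 16.565565987504243
14.96 [16.654   0.5099 -1.585 ] 16.737064793391518
15.06 [16.4327  0.0117 -0.9103] 16.45785459862524
15.16 [17.5592 -0.0936 -1.3287] 17.609657359644466
15.26 [17.2694  0.5009 -1.238 ] 17.320956308921204
15.36 [16.9592  0.6923 -1.0517] 17.00586977385635
15.46 [16.652   0.6028 -1.2595] 16.710419931323408
15.56 [16.7849  0.3863 -1.5786] 16.86339318319817
15.66 [16.5295 -0.2431 -1.2879] 16.58133477398431
[-0.025  -0.0001  0.1427]
```

Held at about 16.7 N for 1.3 s at OFF. Now retreat, go over the bar and look.

```bash
python3 - <<'E'
from h import *
r.move_l(W(-.010,0,.150),vel=.08); print(F())
r.move_l(W(-.010,0,.20),vel=.15)
r.move_l(W(-.088,0,.20),vel=.15)
print(T.current_t(),F(),bp_ee())
for c in ['side','scene']:
    save(c,c+'3.png')
    for d in models.mark_of('lever_tip',c): 
        a=np.array(d['at']);e=a[:2]-B; print(c,d['score'],e@bx,e@by,a[2])
E
python3 -c "
import cv2
a=cv2.imread('pics/side3.png')[150:300,150:340];b=cv2.imread('pics/scene3.png')[110:240,150:320]
cv2.imwrite('pics/z3.png',cv2.hconcat([cv2.resize(a,(400,320)),cv2.resize(b,(400,320))]))"
```

```text
[-0.7474  0.1131  0.5823]
17.2917 [-0.4941 -0.0258  0.4284] [-0.0873 -0.      0.1999]
side 0.5 -0.05764150901048943 0.00023756892402720093 0.1315
scene 0.6 -0.04901940222704103 0.0007058365983466945 0.1247
```

View pics/z3.png

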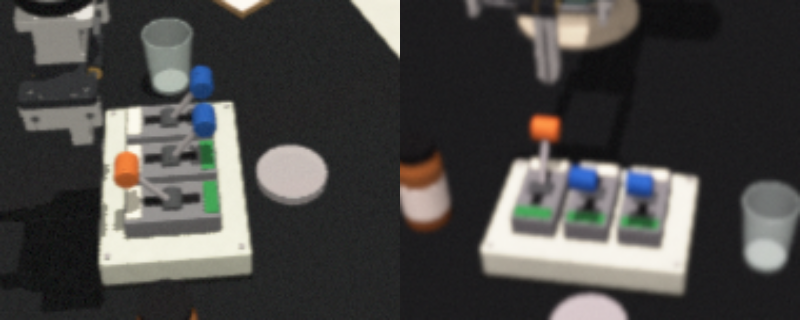

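The orange lever rests at the OFF end (side crop at (127,170)), the blue levers are still ON, and the fingers are clear. Now descend behind it and throw it to ON.

Run:
```python
from h import *
g=r.move_l(W(-.088,0,arcz(-.048)),vel=.1,guard=4); print(g,T.current_t(),F(),bp_ee())
xc=-.088; t0=T.current_t()
while not g and T.current_t()-t0<14 and xc<.045:
    xc+=.003
    tx=max(xc+.022,-.048)
    s=r.move_l(W(xc,0,arcz(tx)),vel=.03,guard=9)
    f=F(); print(s,round(xc,4),round(T.current_t(),2),f,bp_ee())
    if s or f[0]<-8: break
```

```text
False 18.1917 [ 0.0488 -0.0444  0.4708] [-0.0875  0.      0.1449]
False -0.085 18.44 [-0.7741  0.6705  0.6029] [-0.0842  0.      0.1453]
False -0.082 18.69 [-0.5437 -0.1561 -0.4598] [-0.0817 -0.      0.1448]
False -0.079 18.94 [-0.2348  0.3486 -0.1976] [-0.0788 -0.      0.1446]
False -0.076 19.19 [ 0.2131 -0.5869 -0.7083] [-0.0758 -0.      0.1446]
False -0.073 19.44 [-0.1654 -0.192  -0.2293] [-0.0728 -0.      0.1446]
False -0.07 19.69 [-3.0398  0.6211  2.5405] [-0.0709  0.      0.1445]
False -0.067 19.97 [-5.8189 -0.3104  2.9168] [-0.0681  0.0001  0.1471]
False -0.064 20.24 [-6.226   0.2979  4.3728] [-0.0655  0.0001  0.1492]
False -0.061 20.51 [-5.3003  0.0396  4.8854] [-0.062   0.      0.1512]
False -0.058 20.77 [-4.4325 -0.3297  3.7101] [-0.0583  0.      0.1529]
False -0.055 21.04 [-2.4348  0.2508  2.8943] [-0.0546 -0.      0.1544]
False -0.052 21.3 [-2.5037 -0.2854  0.9462] [-0.0513 -0.      0.1559]
False -0.049 21.56 [-3.1733  0.2504  1.7875] [-0.0483 -0.      0.1571]
False -0.046 21.82 [-2.417  -0.2467  0.899 ] [-0.0454  0.      0.1582]
False -0.043 22.07 [-1.8456 -1.0668  0.883
[... 733 characters left out ...]
614]
False -0.01 24.82 [-1.069   0.2838  0.7479] [-0.0096 -0.      0.161 ]
False -0.007 25.07 [-1.1742  0.2205  0.5669] [-0.0066 -0.      0.1604]
False -0.004 25.32 [-0.853   0.3486  0.2727] [-0.0036 -0.      0.1597]
False -0.001 25.57 [-0.5172  0.0996 -0.2557] [-0.0006  0.      0.1589]
False 0.002 25.83 [-0.5054  0.6836 -0.8172] [ 0.0024 -0.      0.158 ]
False 0.005 26.09 [-0.5949  0.6852 -0.3949] [ 0.0053 -0.      0.1569]
False 0.008 26.35 [-0.7845  0.0447  0.8242] [ 0.0083 -0.      0.1556]
False 0.011 26.61 [-0.3619 -0.3569  0.5035] [ 0.0113 -0.      0.1542]
False 0.014 26.88 [-2.4268  0.5362  1.5067] [0.0135 0.     0.1525]
True 0.017 27.08 [ 0.6587 -0.09    0.031 ] [0.0131 0.     0.1502]
```

The guard tripped at 0.0135. I'll look before pressing.

```bash
python3 - <<'E'
from h import *
for c in ['side','scene']:
    save(c,c+'4.png')
    for n in ['lever_tip','lever_b_tip']:
      for d in models.mark_of(n,c): 
        a=np.array(d['at']);e=a[:2]-B; print(c,n,d['score'],e@bx,e@by,a[2])
print(T.current_t(),F(),bp_ee())
E
python3 -c "
import cv2
a=cv2.imread('pics/side4.png')[150:300,150:340];b=cv2.imread('pics/scene4.png')[110:240,150:320]
cv2.imwrite('pics/z4.png',cv2.hconcat([cv2.resize(a,(400,320)),cv2.resize(b,(400,320))]))"
```

```text
side lever_tip 0.64 0.0325423958909319 0.001400881750133048 0.1386
scene lever_tip 0.43 0.03433934770634002 0.003080454366336901 0.1323
scene lever_b_tip 0.51 0.038536925406663855 0.0702387028653094 0.1286
27.3833 [0.1276 0.4554 0.3153] [0.012  0.0001 0.1499]
```

View pics/z4.png

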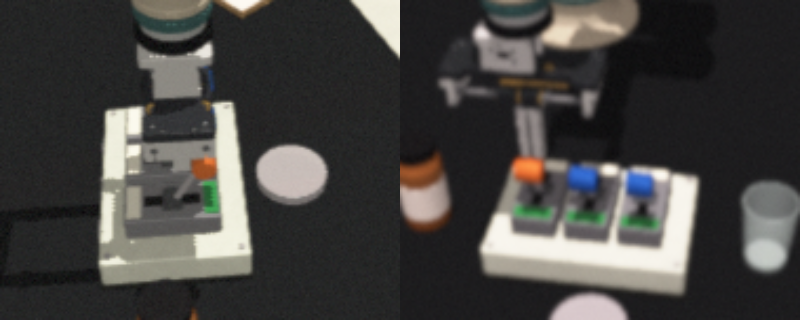

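The bar is at x ≈ +34 mm with the fingers just behind it and the blue levers still ON. The arm had backed off slightly after the guard. I'll press gently in fine steps.

Run:
```python
from h import *
def avg(n=4):
    a=[]
    for i in range(n): r.hold(.03); a.append(F())
    return np.mean(a,0)
xc=.012; z=.1512; ok=False
for i in range(25):
    xc+=.0013
    r.move_l(W(xc,0,z),vel=.015)
    f=avg(); n=np.linalg.norm(f); print(round(xc,4),round(T.current_t(),2),f,round(n,2),bp_ee())
    if n>16: ok=True;break
    if bp_ee()[0]>.036: break
if ok:
    t0=T.current_t()
    while T.current_t()-t0<1.2:
        r.hold(.2); f=F(); print(round(T.current_t(),2),f,np.linalg.norm(f))
```

```text
0.0133 27.81 [ 0.3052  0.0065 -0.4625] 0.55 [ 0.0134 -0.      0.1512]
0.0146 28.19 [-3.1483 -0.495   2.0181] 3.77 [0.0137 0.     0.1511]
0.0159 28.57 [-5.9631 -0.1239  4.0658] 7.22 [0.0138 0.     0.1511]
0.0172 28.96 [-8.0006 -0.0593  5.3162] 9.61 [0.014 0.    0.151]
0.0185 29.34 [-9.7006 -0.132   6.8123] 11.85 [0.0141 0.0001 0.151 ]
0.0198 29.73 [-12.1664  -0.2021   9.0884] 15.19 [0.0142 0.0001 0.151 ]
0.0211 30.11 [-13.9833  -0.1837  10.6447] 17.57 [0.0143 0.     0.151 ]
30.31 [-14.6325  -0.3867  10.5697] 18.05492164447612
30.51 [-14.4597   0.0228  11.1123] 18.23638048750303
30.71 [-14.8702   0.0536  10.2402] 18.05510747615571
30.91 [-13.4785  -0.364    9.4417] 16.460484177464796
31.11 [-14.0291  -0.3238  10.3365] 17.428813603601544
31.31 [-15.3881  -0.4224  10.7431] 18.77197232794229
31.51 [-14.807    0.02    10.5312] 18.17017702035505
```

Held at about 18 N for 1.4 s at ON. Release and retreat, then check.

```bash
python3 - <<'E'
from h import *
r.move_l(W(-.008,0,.1535),vel=.06); print(F())
r.move_l(W(-.02,0,.22),vel=.15)
r.move_l(W(-.12,0,.30),vel=.2)
r.hold(.3); print(T.current_t(),F(),bp_ee())
for c in ['side','scene','wrist']:
    save(c,c+'5.png')
    for n in ['lever_tip','lever_b_tip','beaker_mid','reagent_mid','dish_mid']:
      for d in models.mark_of(n,c): 
        a=np.array(d['at']);e=a[:2]-B; print(c,n,d['score'],e@bx,e@by,a)
E
python3 -c "
import cv2
a=cv2.imread('pics/side5.png')[150:300,150:340];b=cv2.imread('pics/scene5.png')[110:240,150:320]
cv2.imwrite('pics/z5.png',cv2.hconcat([cv2.resize(a,(400,320)),cv2.resize(b,(400,320))]))"
```

```text
[ 0.3341 -0.5628  1.2126]
33.8333 [-0.492   0.0985  0.4341] [-0.1197 -0.0001  0.2992]
side lever_tip 0.63 0.03396994584928247 0.0015108868246227936 [ 0.5663 -0.096   0.1373]
side lever_b_tip 0.58 0.03501756148957473 0.06627586579837229 [ 0.5857 -0.0342  0.1317]
side beaker_mid 0.84 -0.000534411341233026 0.288740306165451 [0.6148 0.1892 0.0455]
side reagent_mid 0.76 -0.008922416072683 -0.1649269853341955 [ 0.4779 -0.2434  0.062 ]
side dish_mid 0.62 0.14590211183941948 0.09015444393260669 [ 0.6988 -0.0428  0.0097]
scene lever_tip 0.52 0.03579875403325213 0.0013225769038928662 [ 0.568  -0.0967  0.1302]
scene lever_b_tip 0.64 0.0398188487894497 0.06978409045823372 [ 0.5913 -0.0322  0.1325]
scene reagent_mid 0.95 -0.009326971009879087 -0.16004064362461454 [ 0.4789 -0.2386  0.0615]
scene dish_mid 0.75 0.15124981551954195 0.08548089438760292 [ 0.7026 -0.0488  0.0117]
wrist lever_tip 0.54 0.03622841577554417 0.0009283805223637893 [ 0.5683 -0.0972  0.1328]
wrist beaker_mid 0.72 -0.002800099251897073 0.2872347636414846 [0.6122 0.1884 0.0425]
wrist reagent_mid 0.94 -0.01335775436738937 -0.16509364130171847 [ 0.4736 -0.2423  0.0622]
```

View pics/z5.png

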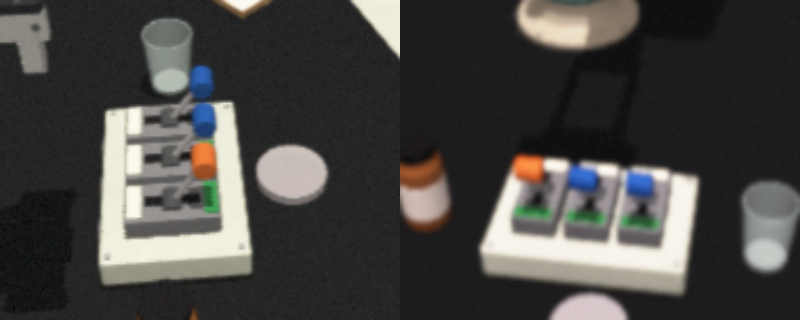

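All three levers lean to ON, with the orange one at side crop (204,160) in line with the blue ones. The glassware hasn't moved and the arm is clear, so I'll hand in.

```bash
python3 -c "
from h import *
r.sign_off(); print(T.current_t())"
```

```text
the job is handed in; nothing more can be done
the job is handed in; nothing more can be done
```

I reset the tripped breaker and handed the job in at about 34 s of the 64 s allowed; sign-off gives no verdict.

- **OFF:** With the closed fingertips I pushed the orange lever to its OFF stop, where the handle was about 47 mm past upright. I held it there at about 16.7 N for 1.3 s.
- **ON:** I went over the bar, threw the lever to its ON stop (handle about +35 mm) and held it there at about 18 N for 1.4 s. About 10 N of that was vertical, probably friction on the bar; the horizontal part alone stayed above 13 N.
- **Guard stop:** A 9 N force guard tripped once, when the lever first reached the ON stop. I checked the pictures and then pressed in finer steps. The highest force I read was about 19 N, but I only sampled it between steps.
- **Last checks:**
  - All three cameras put the orange handle at +34 to +36 mm.
  - Both blue levers are still ON in the pictures.
  - Beaker, jar and dish are within measurement noise of where they stood; the scene camera missed the beaker in the last look, but the side and wrist cameras saw it.
  - The arm is clear and the wrist force is about zero.

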